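Load and lock a probe in a weld-scanning sled, then hold the sled up level

TASK

Set the blue probe fully down into the pocket of the aluminium sled, then swing the sled's red locking lever fully shut over it. Then take the sled by its yellow handle, lift it straight up out of its dock until its underside is at least 10 cm above the table, and finish while still holding it there, steady and level, so that a colleague can brush gel on its underside; leave the spare probe, the step block and the gel tub where they are.

Things in the scene. Friction and masses are not known exactly. Their poses are not given: they have to be found in the camera images.
- probe_center (a point): Centre (half-way up) of the loose blue probe, an upright block 40 (its x) x 30 (its y) x 54 mm tall with a clear 8 mm sole and a flush brass disc on top; about 0.12 kg. It stands upright on the table, so this point is 27 mm above it. Either way round fits the pocket. May be gripped across its 30 mm width, in its upper half so that the fingertips stay above the sled's plate.
- sled: Loose aluminium sled, about 0.5 kg (0.6 kg loaded); origin on its underside below the handle, 8 mm above the table while docked; x along its length towards the pocket and lever, y across, z up. Base plate 24 mm thick, x from -90 to +100 mm, y +-35 mm. A dark steel weight (top 52 mm above the underside) at x = -82 to -50 mm balances it: loaded, its centre of mass lies within about 8 mm of the handle's centre, as seen from above.
- handle (a point): Centre of the sled's yellow handle bar, 48 mm along the sled's x, 20 mm wide along y, 28 mm tall, centred 76 mm above the sled's underside (x = y = 0). Grip across its 20 mm width. The axes are the sled's.
- pocket (a point): Centre of the mouth of the pocket, at x = 50 mm on the sled and 24 mm above its underside: 44 mm along the sled's x by 34 mm along y (2 mm of room on each side of the probe, its 40 mm side along the sled's x), 14 mm deep, its floor dark. A seated probe stands 40 mm above this point; its centre is then at x = 50, y = 0, z = 37 mm in the sled's frame. The axes are the sled's.
- lever (a joint): Angle (rad) of the red locking lever on the sled, about the vertical pivot: 0 = fully shut (stop), lying over the probe and pointing to the sled's -x, towards the handle; grows to 2.4 as it opens, the free end swinging round through the sled's -y side. It stays where it is left; about 1.6 N at its peg moves it, slowly.
- lever_peg (a point): Half-way up the round red peg (12 mm diameter, 26 mm tall) that stands upright on the lever 45 mm from the pivot axis. 86 mm above the sled's underside. The lever's bar (6 mm thick, 14 mm wide) lies under it, its top 13 mm below this point and its underside 3 mm above a seated probe. Push it, or pinch it from above; it may slip a few mm, so aim 5 mm past shut, against the stop.
- lever_pivot (a point): Point on the lever's vertical pivot axis, at x = 95 mm, y = 0 on the sled and 70 mm above its underside.
- dock: Fixed green tray in which the sled rests; origin under the sled's origin, at table height, same axes as the docked sled; floor 8 mm and rim 20 mm above the table, x from -98.5 to +108.5 mm, y +-43.5 mm, 2.5 mm of room round the sled's plate; the sled lifts straight out.
- spare: Bystander: spare probe, dark upright steel cylinder 28 mm in diameter, 44 mm tall with a brass stub; origin centre of the underside.
- stepblock: Bystander: steel step block 88 x 30 mm, four steps 10 to 40 mm high; origin centre of the underside.
- tub: Bystander: white gel tub with a yellow rim, 120 mm across and 105 mm tall, with a red brush handle sticking out to 150 mm; origin centre of the underside.
There are look-alikes about, which are no part of the job. Several things have the shape of the sled; the one meant has the colours described above.

How it is judged:
By the outcome, as a careful person would: the job done as asked, in the order asked, and still so for the second after the job is handed in, while the arm keeps its last pose, push and grip.
It also fails if it takes over 64 s, if anything falls off the work surface, if the arm or the gripper's body presses on something with over 40 N, if the wrist force passes 120 N, or if a joint passes its speed limit or range.

ROBOT

A 7-joint arm with a two-finger parallel gripper is mounted at the origin on the work surface. World frame = base frame: x ahead of the robot, y to its left, z up, the work surface at z = 0. Lengths are in m, angles in rad, forces in N, time in s.
With the tool pointing down it reaches from about 0.4 to 0.9 m from the base axis. Payload 5.5 kg.
Tool frame: the origin (TCP) lies midway between the tips of the shut fingers; the grasp point (between the pads) lies 19 mm behind it (manip.grip_depth is the distance from the TCP to the grasp point, in m); z points along the fingers, x is the direction in which the jaws open and shut, and the axes are right-handed (so a half turn about z gives the same grasp; the last joint's range is limited). The gripper opens to 92 mm and grips with 3 to 60 N. Pads are 19 mm wide; open, the fingers measure 130 mm over their backs; the gripper's body (75 mm by 190 mm) begins 47 mm behind the grasp point.
Start: joints at [-0.96, 0.501, -0.427, 1.55, 0.221, 1.138, -0.21], TCP at [0.222, 0.611, 0.227] pointing down, gripper open.
Joint ranges: [-2.88, 2.88], [-0.31, 2.03], [-1.54, 1.56], [0.2, 2.42], [-1.41, 4.55], [0.19, 2.02], [-2.57, 2.57]. Speed limits (rad/s): [2.57, 2.57, 3.14, 3.14, 3.14, 3.14, 3.14].

INTERFACE

Orientations are given as a unit quaternion [x, y, z, w].
In Python, from bench import manip, effector, viewer gives the robot as it stands. Calls block until the motion is done:
- manip.move_pose(position, orientation): joint-space move of the TCP to a pose.
- manip.servo_line(position, ori=None, vel=0.15): straight line of the TCP; ori=None keeps the orientation; vel is the mean speed in m/s.
- manip.movej(angles): joint-space move.
- effector.open_jaws() and effector.close(f_grip=None): open the fingers fully, or close them until they stop; f_grip is the grip in N (None keeps the last).
- manip.sleep(seconds).
- manip.solve_ik(position, orientation): joint angles nearest the present ones, or None.
- viewer.get_image(name): name is "scene" or "top"; returns the picture (420x560x3 uint8, red, green, blue); there is no depth.
- viewer.get_calibration(name): a dict with "vfov" (degrees; the focal length in pixels is half the picture's height over the tangent of half this angle, whatever the lens; pixels are square), "cx", "cy" (the principal point, pixels), "eye" and "attitude" of the camera in the world. Camera axes: x right, y down, z forward; pixel columns grow to the right and rows downward; lengths in m; the calibration is good to about 2 mm. A picture is of the moment at which its call begins. get_calibration takes no time and is no camera call.
A pose or a line that the arm cannot do raises manip.PlanningError and nothing moves.
- manip.hand_in(): hands the job in, once; it reports no verdict.
Readings, each from a call of its own:
- manip.current_clock(): time.
- manip.current_q(): joint angles.
- manip.current_joint_velocities(): joint speeds.
- manip.current_tau(): joint torques, N m.
- manip.current_tool_pos(): TCP position.
- manip.current_tcp_rot(): TCP orientation.
- manip.current_force(): force on the tool from outside, world axes, zero at the start.
- manip.current_wrist_torque(): the same for the moment, N m.
- manip.current_finger_gap(): finger opening in m.
Only numpy, scipy, OpenCV 4.12 (cv2) and the standard library are available. Lean on these libraries where they do the work, as an engineer would, in place of code of your own. Each camera call takes 0.05 s, during which the arm holds its last target.

## Working session

There is one attempt and no reset: what is moved stays moved. The work goes in short steps, each a Python script; the robot and the scene stay as the last script left them, time stands still between calls to the robot, and variables do not carry over. Pictures are saved under pics/ and viewed, and the job is handed in when it is done.

```bash
ls; mkdir -p pics; python3 - <<'E'
from bench import manip, effector, viewer
import cv2
for n in("scene","top"):
    im=viewer.get_image(n); cv2.imwrite(f"pics/{n}0.png",im[:,:,::-1]); print(n,viewer.get_calibration(n))
print(manip.current_clock(),manip.current_tool_pos(),manip.current_tcp_rot(),manip.current_q(),manip.grip_depth)
E
```

```text
pics
scene {'vfov': 57.17345066262586, 'cx': 274.53033866191976, 'cy': 206.93324229662068, 'eye': array([1.10389129, 0.00569824, 0.71258448]), 'attitude': array([ 0.70589635,  0.59844217, -0.2506561 , -0.28416338])}
top {'vfov': 47.213173722412, 'cx': 280.0484784843768, 'cy': 215.28638252106305, 'eye': array([0.34915115, 0.07099027, 1.34906358]), 'attitude': array([ 0.70777686, -0.70339772,  0.04682104, -0.04573142])}
0.1 [0.22135948 0.61046838 0.22577518] [ 8.18767679e-01  5.74124302e-01 -7.33517378e-04  4.84798979e-04] [-0.95979156  0.50175778 -0.42682158  1.55135944  0.22082255  1.13829373
 -0.21029551] 0.0188
```

View pics/scene0.png

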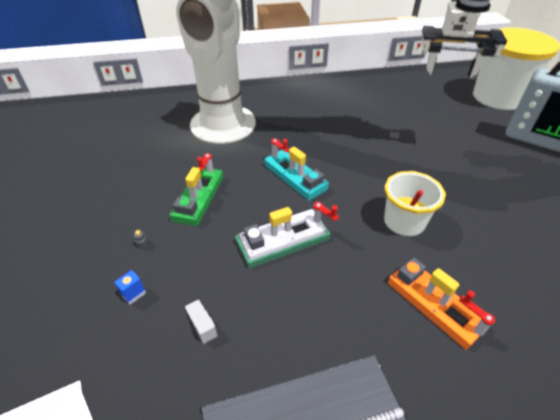

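View pics/top0.png

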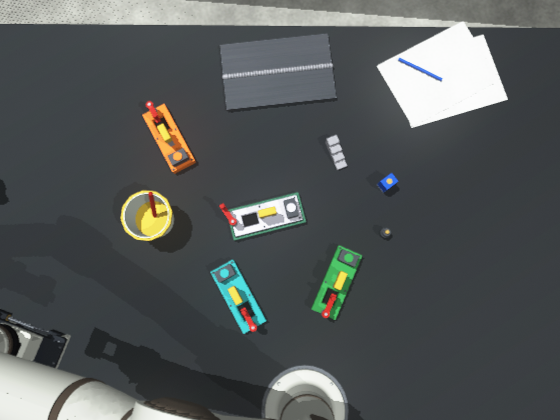

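```bash
cat > cam.py <<'E'
import numpy as np, cv2
from scipy.spatial.transform import Rotation as R
from bench import viewer
def cal(n):
    c=viewer.get_calibration(n); f=210/np.tan(np.radians(c['vfov'])/2)
    return c['eye'],R.from_quat(c['attitude']).as_matrix(),f,c['cx'],c['cy']
def ray(n,u,v):
    e,M,f,cx,cy=cal(n); d=M@np.array([(u-cx)/f,(v-cy)/f,1]); return e,d/np.linalg.norm(d)
def onz(n,u,v,z):
    e,d=ray(n,u,v); return e+d*(z-e[2])/d[2]
def proj(n,p):
    e,M,f,cx,cy=cal(n); q=M.T@(np.asarray(p)-e); return np.array([cx+f*q[0]/q[2],cy+f*q[1]/q[2]])
def tri(u1,u2):
    e1,d1=ray("top",*u1); e2,d2=ray("scene",*u2)
    A=np.c_[d1,-d2]; s=np.linalg.lstsq(A,e2-e1,rcond=None)[0]
    a,b=e1+s[0]*d1,e2+s[1]*d2; return (a+b)/2,np.linalg.norm(a-b)
E
python3 - <<'E'
from cam import *
t=cv2.imread("pics/top0.png"); s=cv2.imread("pics/scene0.png")
for i,(im,x,y,w,h) in enumerate([(t,200,170,130,90),(t,320,120,90,130),(s,220,180,140,95),(s,100,210,140,140)]):
    k=min(800//w,600//h); cv2.imwrite(f"pics/z{i}.png",cv2.resize(im[y:y+h,x:x+w],None,fx=k,fy=k,interpolation=cv2.INTER_CUBIC)); print(k)
for n in("top","scene"): print(n,proj(n,[0.2214,0.6105,0.2258]), proj(n,[0,0,0]))
E
```

```text
6
4
5
4
top [ 42.29269122 333.61139613] [304.68671387 409.72535311]
scene [449.86004954  73.83881294] [222.98842282 123.69826746]
```

View pics/z0.png

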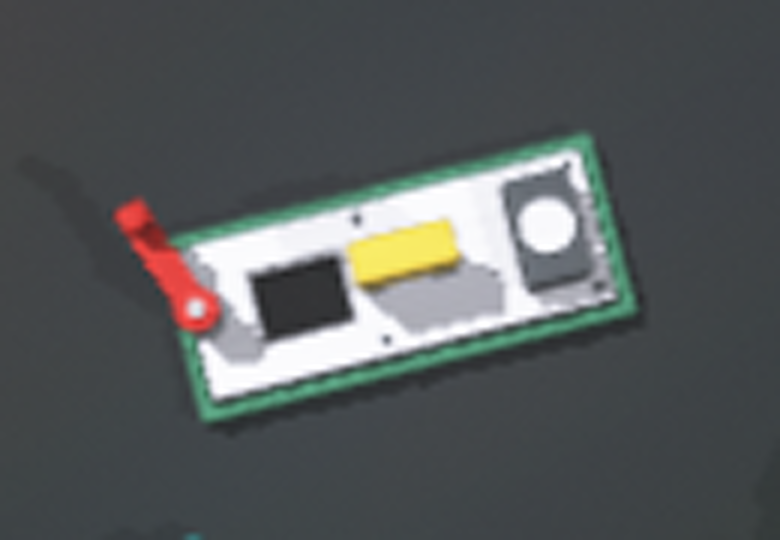

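View pics/z1.png

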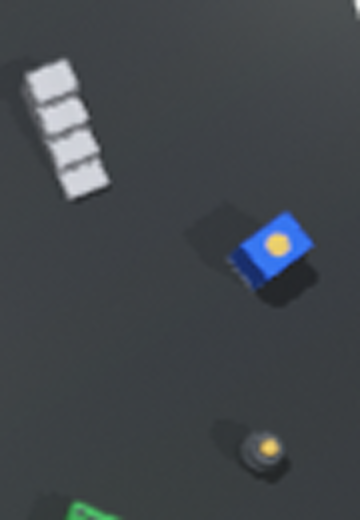

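View pics/z2.png

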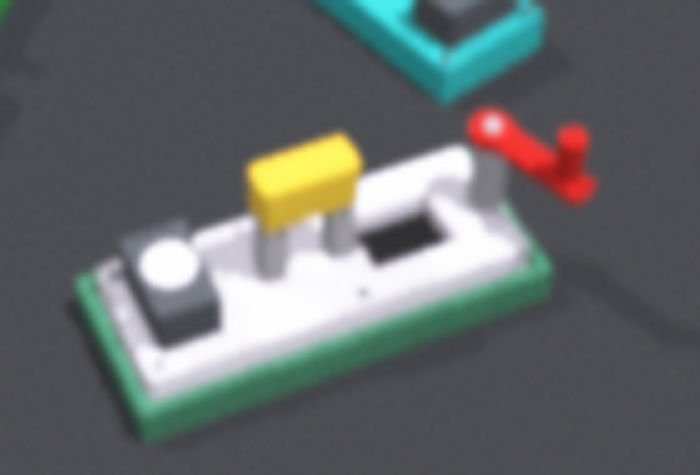

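View pics/z3.png

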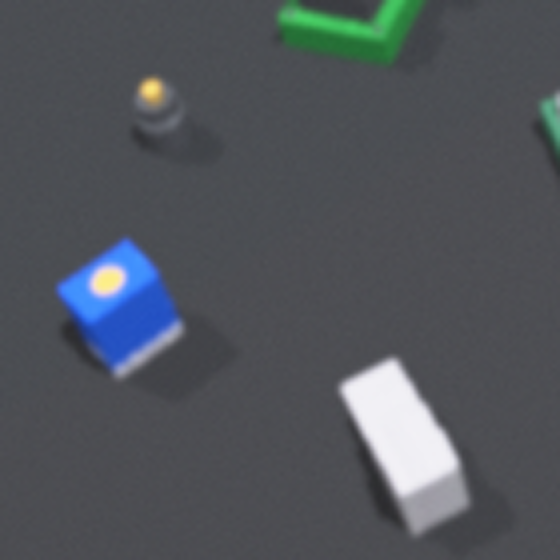

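```bash
cat > meas.py <<'E'
from cam import *
def rect3(n,c,z):
    r=cv2.minAreaRect(c); P=np.array([onz(n,u,v,z) for u,v in cv2.boxPoints(r)])
    a,b=P[1]-P[0],P[2]-P[1]
    if np.linalg.norm(a)<np.linalg.norm(b): a,b=b,a
    return P.mean(0),np.linalg.norm(a)*1e3,np.linalg.norm(b)*1e3,np.degrees(np.arctan2(a[1],a[0]))%180
def biggest(m):
    cs,_=cv2.findContours(m.astype(np.uint8),cv2.RETR_EXTERNAL,cv2.CHAIN_APPROX_NONE)
    return max(cs,key=cv2.contourArea)
E
python3 - <<'E'
from meas import *
np.set_printoptions(precision=4,suppress=True)
K=4
t=cv2.imread("pics/top0.png")
def crop(x,y,w,h):
    im=cv2.resize(t[y:y+h,x:x+w],None,fx=K,fy=K,interpolation=cv2.INTER_CUBIC)
    return im,cv2.cvtColor(im,cv2.COLOR_BGR2HSV),np.array([x,y])
def un(c,o): return ((c.astype(np.float32)+0.5)/K-0.5+o).astype(np.float32)
im,h,o=crop(200,170,130,90); H,S,V=[h[:,:,i] for i in range(3)]
def rep(name,m,o,zs):
    c=un(biggest(m),o); r=cv2.minAreaRect(c)
    print(name,"px",r)
    for z in zs: print("  z",z,rect3("top",c,z))
rep("yellow",(H>20)&(H<35)&(S>120),o,[.098])
rep("yellowtop",(H>20)&(H<35)&(S>120)&(V>215),o,[.098])
white=(S<40)&(V>110)
rep("white",white,o,[.032])
rep("dockouter",((H>60)&(H<90)&(S>60)&(V>70))|white,o,[.02,.0])
# pocket: dark blob
m=np.zeros_like(V,bool); m[60*4//6*1:,:]=0
x0,y0=38*K,40*K; sub=np.zeros_like(m); sub[y0:60*K,x0:61*K]=True
rep("pocket",(V<70)&sub,o,[.032,.018])
red=((H<8)|(H>172))&(S>120); rep("red",red,o,[.081])
gd=sub*0; 
# pivot grey dot (approx px 33,51 crop)
ys,xs=np.where(cv2.morphologyEx(red.astype(np.uint8),cv2.MORPH_CLOSE,np.ones((19,19)))*(~red))
print("dot",np.array([xs.mean(),ys.mean()])/K+o,len(xs))
im,h,o=crop(365,160,50,45); H,S,V=[h[:,:,i] for i in range(3)]
rep("bluetop",(((H>100)&(H<125)&(S>120)&(V>185))|((H<35)&(S>60)&(V>120))),o,[.054])
rep("blueall",((H>100)&(H<125)&(S>120)),o,[.054])
rep("brass",((H<35)&(S>60)&(V>120)),o,[.054])
print(np.unique(V[(H>100)&(H<125)&(S>120)]//20*20,return_counts=True))
E
```

```text
yellow px ((266.9375, 211.8697052001953), (7.813187599182129, 17.31682777404785), 75.67728424072266)
  z 0.098 (array([0.5228, 0.1041, 0.098 ]), np.float64(45.550683023456926), np.float64(20.750200701113), np.float64(104.84683498054409))
yellowtop px ((266.794677734375, 211.3104248046875), (6.658732891082764, 17.31682777404785), 75.67728424072266)
  z 0.098 (array([0.5243, 0.1045, 0.098 ]), np.float64(45.55068271760352), np.float64(17.68957449591452), np.float64(104.84683495040528))
white px ((265.5842590332031, 215.40969848632812), (26.570301055908203, 70.04682922363281), 75.78881072998047)
  z 0.032 (array([0.5223, 0.1093, 0.032 ]), np.float64(194.2373757597989), np.float64(74.2979213943064), np.float64(104.76002763080089))
dockouter px ((265.6978454589844, 215.7918701171875), (32.31892776489258, 75.79242706298828), 75.80400848388672)
  z 0.02 (array([0.5228, 0.1093, 0.02  ]), np.float64(212.22504913002984), np.float64(91.19671832453464), np.float64(104.75491505557166))
  z 0.0 (array([0.5254, 0.1098, 0.    ]), np.float64(215.41865179941672), np.float64(92.56906378646038), np.float
[... 902 characters left out ...]
640326), np.float64(127.15531030406599))
blueall px ((387.3900146484375, 182.0199737548828), (12.349998474121094, 19.449996948242188), 53.13010025024414)
  z 0.054 (array([ 0.6138, -0.2246,  0.054 ]), np.float64(54.59017686665937), np.float64(33.87146674783211), np.float64(127.1619009477617))
brass px ((388.91180419921875, 180.77206420898438), (4.790078639984131, 4.6081767082214355), 75.96376037597656)
  z 0.054 (array([ 0.6172, -0.2288,  0.054 ]), np.float64(13.293255430314593), np.float64(12.77046079928606), np.float64(12.503652664282782))
(array([ 40,  60,  80, 100, 120, 140, 160, 180, 200, 220, 240], dtype=uint8), array([   1,   26,   86,  659,  174,  120,  125,  133,  179,  619, 1020]))
```

```bash
python3 - <<'E'
from meas import *
np.set_printoptions(precision=4,suppress=True)
def cen(n,x,y,w,h,f,K=4,big=True):
    t=cv2.imread(f"pics/{n}0.png"); im=cv2.resize(t[y:y+h,x:x+w],None,fx=K,fy=K,interpolation=cv2.INTER_CUBIC); hs=cv2.cvtColor(im,cv2.COLOR_BGR2HSV)
    m=f(*[hs[:,:,i].astype(int) for i in range(3)]); M=cv2.moments(biggest(m)); c=np.array([M['m10'],M['m01']])/M['m00']; return (c+.5)/K-.5+[x,y]
br=lambda H,S,V:(H<35)&(S>60)&(V>120)
a=cen("top",365,160,50,45,br); b=cen("scene",110,265,45,40,br); print("brass",a,b,tri(a,b))
print("pivotdot top",onz("top",232.56,221.2,.081))
# scene pivot dot crop (493,125)/5+(220,180)
print("pivot",tri((232.56,221.2),(220+493/5-.4,180+125/5-.4)))
print("peg top face top-view",onz("top",200+131/6-.4,170+211/6-.4,.107))
print("pegtop tri",tri((200+131/6-.4,170+211/6-.4),(220+572/5-.4,180+131/5-.4)))
ye=lambda H,S,V:(H>20)&(H<35)&(S>120)&(V>215)
o=np.array([.524,.1045]);y=np.radians(104.8);R2=np.array([[np.cos(y),-np.sin(y)],[np.sin(y),np.cos(y)]])
for nm,p,z in[("pivot",(95,0),.081),("pk+",(72,17),.032),("pk",(72,-17),.032),("pk",(28,17),.032),("pk",(28,-17),.032),("h",(24,10),.098),("h",(24,-10),.098),("h",(-24,10),.098),("h",(-24,-10),.098)]:
    w=np.r_[o+R2@np.array(p)/1e3,z]; print(nm,p,w,"topcrop",(proj("top",w)-[200,170]+.5)*6,"scenecrop",(proj("scene",w)-[220,180]+.5)*5)
E
```

```text
brass [388.9636 180.7452] [126.4618 279.7446] (array([ 0.6172, -0.2293,  0.0552]), np.float64(0.001351195510124302))
pivotdot top [0.4996 0.1956 0.081 ]
pivot (array([0.4995, 0.1956, 0.0817]), np.float64(8.283886702638189e-05))
peg top face top-view [0.5395 0.223  0.107 ]
pegtop tri (array([0.5384, 0.2209, 0.1123]), np.float64(0.002820047893087629))
pivot (95, 0) [0.4997 0.1963 0.081 ] topcrop [196.7146 309.8036] scenecrop [495.0397 126.716 ]
pk+ (72, 17) [0.4892 0.1698 0.032 ] topcrop [264.4707 345.6517] scenecrop [429.1327 189.8217]
pk (72, -17) [0.522  0.1785 0.032 ] topcrop [246.7583 274.5641] scenecrop [462.1344 237.9243]
pk (28, 17) [0.5004 0.1272 0.032 ] topcrop [357.3998 321.9136] scenecrop [346.5738 218.0561]
pk (28, -17) [0.5333 0.1359 0.032 ] topcrop [339.4082 250.9835] scenecrop [377.9974 267.5023]
h (24, 10) [0.5082 0.1251 0.098 ] topcrop [356.1242 286.9909] scenecrop [347.0695 132.5054]
h (24, -10) [0.5275 0.1303 0.098 ] topcrop [344.9891 243.1517] scenecrop [366.5095 161.7856]
h (-24, 10) [0.5205 0.0787 0.098 ] topcrop [462.4201 259.8845] scenecrop [248.7549 164.8024]
h (-24, -10) [0.5398 0.0839 0.098 ] topcrop [451.0879 216.1566] scenecrop [266.9868 195.0419]
```

```bash
cat > h.py <<'E'
from meas import *
from bench import manip, effector
np.set_printoptions(precision=4,suppress=True)
def q(a): a=np.radians(a)/2; return [np.cos(a),np.sin(a),0,0]
YAW=104.8; O=np.array([.524,.1045])
def sw(x,y,z):
    t=np.radians(YAW); return np.r_[O+[x*np.cos(t)-y*np.sin(t),x*np.sin(t)+y*np.cos(t)],.008+z]
def shot(tag):
    for n in("top","scene"): cv2.imwrite(f"pics/{n}_{tag}.png",viewer.get_image(n)[:,:,::-1])
def zoom(tag,n,x,y,w,h,out):
    k=min(800//w,600//h); cv2.imwrite(f"pics/{out}.png",cv2.resize(cv2.imread(f"pics/{n}_{tag}.png")[y:y+h,x:x+w],None,fx=k,fy=k,interpolation=cv2.INTER_CUBIC))
def st(): print("t",manip.current_clock(),"tcp",manip.current_tool_pos(),"F",manip.current_force(),"T",manip.current_wrist_torque(),"gap",manip.current_finger_gap())
def peg(th,z=.077,r=.045):
    p=sw(.095-r*np.cos(th),-r*np.sin(th),z); return p
E
python3 - <<'E'
from h import *
G=manip.grip_depth
P=[.6172,-.229]
for nm,p,a in[("pick",[*P,.043-G],37.2),("ins",sw(.05,0,.053-G),14.8),("peg0",peg(1.906),124),("pegm",peg(1),72),("peg1",peg(-.11),14.8-6),("hand",sw(0,0,.076-G),14.8),("lift",sw(0,0,.19-G),14.8)]:
    for b in(0,180): 
        s=manip.solve_ik(p,q(a+b)); print(nm,p,a+b,s)
try:
    manip.move_pose([*P,.15],q(37.2)); st()
    manip.servo_line([*P,.043-G],vel=.12); st(); shot("a")
    effector.close(25); st(); shot("b")
except Exception as e: print(repr(e))
E
```

```text
pick [0.6172, -0.229, 0.024199999999999996] 37.2 [ 0.1999  0.7223  0.1611  1.6657 -0.1536  0.766   1.0816]
pick [0.6172, -0.229, 0.024199999999999996] 217.2 [-0.2771  0.9378  0.9018  1.6832 -0.8717  0.9725 -1.5368]
ins [0.5112 0.1528 0.0422] 14.8 [-0.2764  0.5255 -0.0795  1.9786  0.0668  0.64   -0.1405]
ins [0.5112 0.1528 0.0422] 194.8 [-1.238   1.1193  1.3487  2.0078 -1.2298  1.1979 -2.2296]
peg0 [0.537  0.2215 0.085 ] 124 [-0.094   0.5628 -0.4455  1.8351  0.3214  0.8152  1.4619]
peg0 [0.537  0.2215 0.085 ] 304 [-0.5242  0.5217  0.1113  1.8508 -0.0793  0.7733 -1.3481]
pegm [0.5426 0.1825 0.085 ] 72 [-0.1474  0.5255 -0.2858  1.8609  0.2019  0.7832  0.7162]
pegm [0.5426 0.1825 0.085 ] 252 [-0.6009  0.5229  0.2936  1.8773 -0.2089  0.7711 -2.0787]
peg1 [0.5064 0.1518 0.085 ] 8.8 [-0.2959  0.4464 -0.0565  1.9753  0.037   0.7208 -0.221 ]
peg1 [0.5064 0.1518 0.085 ] 188.8 [ 0.1849  0.5353 -0.6586  1.9591  0.4518  0.7967  2.5657]
hand [0.524  0.1045 0.0652] 14.8 [-0.2148  0.4863 -0.0397  1.9704  0.0293  0.6854 -0.0144]
hand [0.524  0.1045 0.0652] 194.8 [-1.1486  1.052   1.3502  1.9986 -1.1568  1.1825 -2.1745]
lift [0.524  0.1045 0.1792] 14.8 [-0.2257  0.3186 -0.0256  1.8993  0.0101  0.9238  0.0022]
lift [0.524  0.1045 0.1792] 194.8 [-1.193   0.7433  1.3594  1.9274 -0.8018  1.1701 -2.406 ]
t 3.3583 tcp [ 0.6177 -0.2277  0.15  ] F [-0.8547 -0.6224  0.8105] T [-0.0499 -0.0021 -0.0273] gap 0.09187899460865499
t 4.5583 tcp [ 0.618  -0.2294  0.0252] F [0.3227 0.5868 0.3086] T [-0.0597 -0.0347  0.0168] gap 0.09182586977689496
t 5.6417 tcp [ 0.6172 -0.229   0.0242] F [-0.191   0.1858  0.1179] T [-0.0828 -0.0032  0.0087] gap 0.03005210561002523
```

```bash
python3 - <<'E'
from h import *
G=manip.grip_depth
p=manip.current_tool_pos()
manip.servo_line([.6172,-.229,.19],vel=.2); st()
manip.move_pose(sw(.05,0,.053-G+.10),q(14.8)); st()
manip.servo_line(sw(.05,0,.053-G+.035),vel=.1); manip.sleep(.3); st()
shot("c"); zoom("c","top",200,170,130,90,"c1"); zoom("c","scene",220,150,140,115,"c2")
E
```

```text
t 6.7167 tcp [ 0.6162 -0.2285  0.1886] F [ 0.2625 -0.1615 -1.3483] T [-0.0667  0.0523  0.0166] gap 0.02984284582644599
t 8.2 tcp [0.512  0.1516 0.1422] F [ 0.1823 -0.0352 -0.5931] T [-0.0806 -0.0405 -0.003 ] gap 0.029900240678634785
t 9.3 tcp [0.5116 0.1531 0.0777] F [-0.4189  0.078  -1.1853] T [-0.0852  0.0462  0.0108] gap 0.02992242500747795
```

View pics/c1.png

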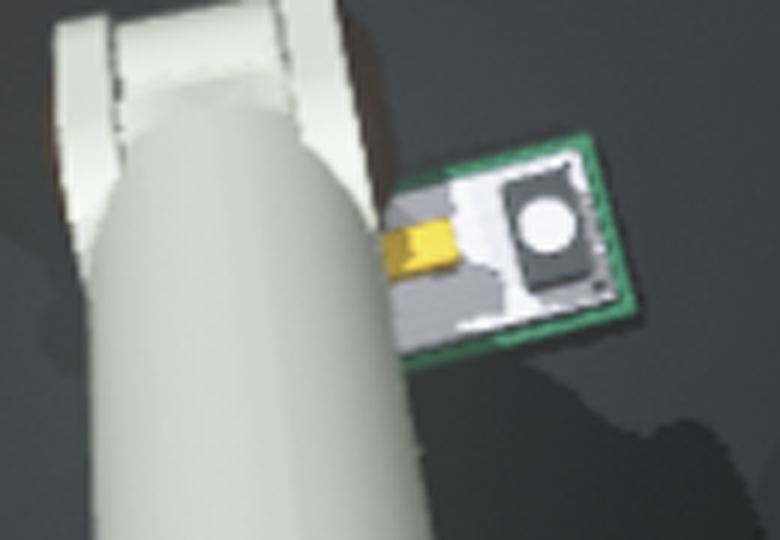

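View pics/c2.png

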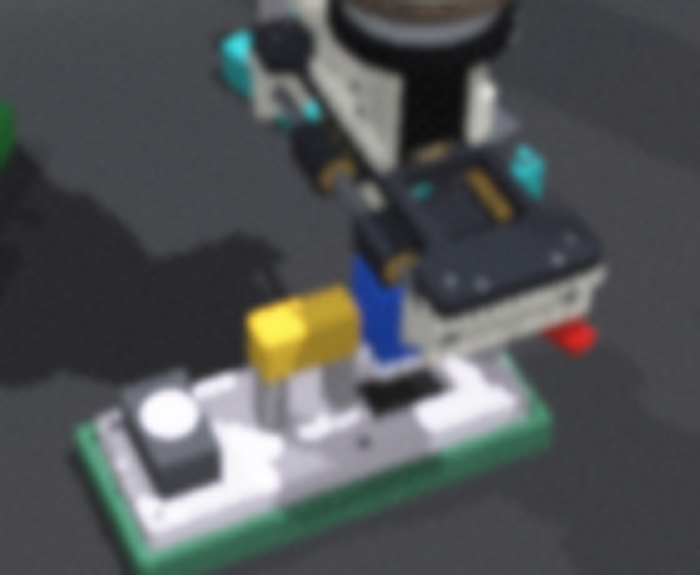

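```bash
python3 - <<'E'
from h import *
G=manip.grip_depth
for d in(.017,.012,.008,.004,.0005):
    manip.servo_line(sw(.05,0,.053-G+d),vel=.04); manip.sleep(.1); st()
    if abs(manip.current_force()[2])>12: break
shot("d"); zoom("d","scene",220,150,140,115,"d2")
E
```

```text
t 10.1 tcp [0.5114 0.1528 0.0593] F [ 0.2131 -0.1985 -1.6508] T [-0.0609  0.0305  0.0056] gap 0.029930152886599386
t 10.475 tcp [0.5111 0.1528 0.0541] F [ 0.7723  0.4473 -1.1036] T [-0.0622  0.0113 -0.0176] gap 0.02988550310825964
t 10.825 tcp [0.5112 0.1528 0.0501] F [ 0.0342  0.0596 -1.3157] T [-0.0706  0.0635  0.0225] gap 0.029660386438045958
t 11.175 tcp [0.5112 0.1528 0.0461] F [-0.0008 -0.4575 -1.0335] T [-0.1669  0.11    0.002 ] gap 0.029790862764014835
t 11.525 tcp [0.5112 0.1528 0.0426] F [-0.5118 -0.9208 -1.8135] T [-0.0442  0.0104 -0.0262] gap 0.030072854540984927
```

View pics/d2.png

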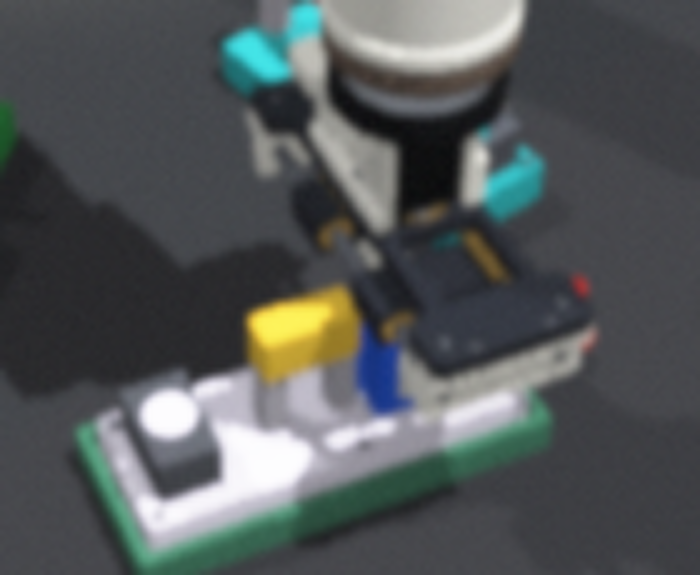

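```bash
python3 - <<'E'
from h import *
G=manip.grip_depth
effector.open_jaws(); st()
manip.servo_line(sw(.05,0,.20),vel=.2); 
manip.move_pose(np.r_[peg(1.906)[:2]+[-.02,.10],.22],q(124)); st()
shot("e"); zoom("e","scene",220,150,140,115,"e2"); zoom("e","top",200,170,130,90,"e1")
E
```

```text
t 12.7167 tcp [0.5112 0.1528 0.0427] F [ 0.854  -0.1468 -0.0863] T [-0.1143  0.0776  0.0097] gap 0.09186470518534808
t 15.05 tcp [0.5169 0.3206 0.2191] F [ 0.5939 -0.3622  0.1008] T [ 0.0773  0.0749 -0.0166] gap 0.09196832288745979
```

View pics/e2.png

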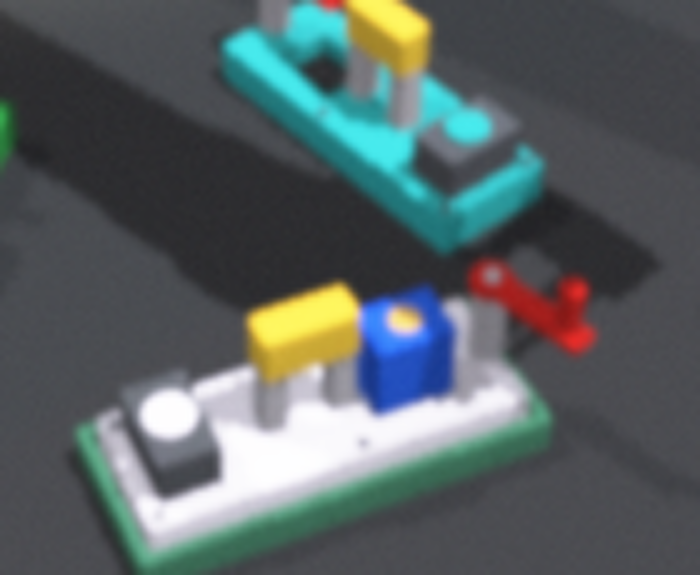

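View pics/e1.png

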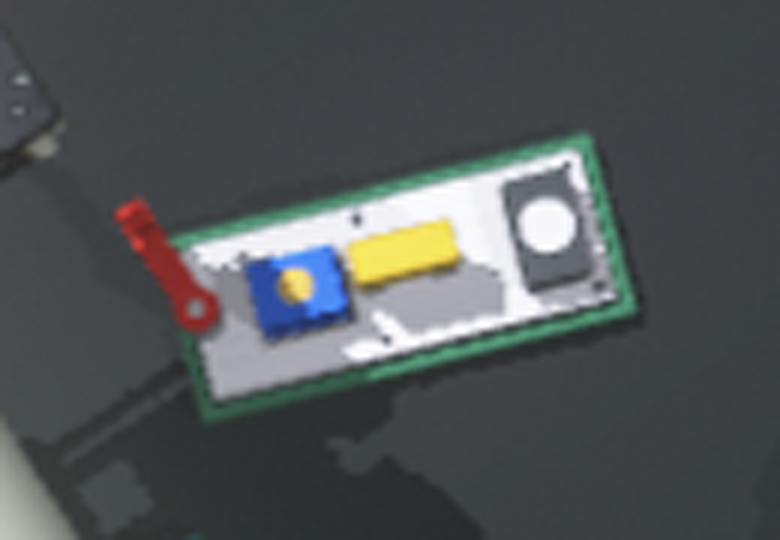

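```bash
python3 - <<'E'
from h import *
print(tri((200+296/6-.4,170+286/6-.4),(220+406/5-.4,150+319/5-.4)), "expect",sw(.05,0,.064))
# peg
p0=peg(1.906,.077); print(p0)
manip.move_pose(np.r_[p0[:2],.16],q(124)); manip.servo_line(p0,vel=.12); manip.sleep(.2); st()
shot("f"); zoom("f","scene",220,150,140,115,"f2")
E
```

```text
(array([0.5114, 0.1527, 0.0724]), np.float64(0.0002780451771357767)) expect [0.5112 0.1528 0.072 ]
[0.537  0.2215 0.085 ]
t 16.6667 tcp [0.5378 0.2218 0.086 ] F [-0.4017 -0.0735 -0.3851] T [0.0614 0.0435 0.0102] gap 0.09186761501742724
```

View pics/f2.png

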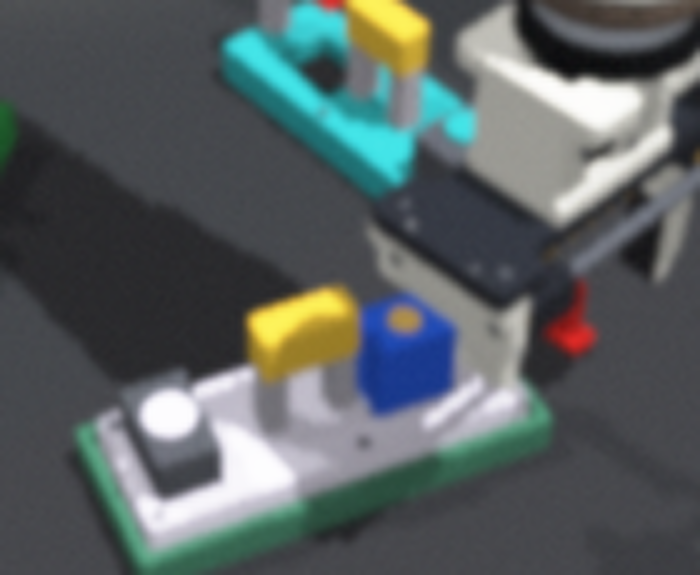

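```bash
python3 - <<'E'
from h import *
effector.close(15); st()
for th in list(np.linspace(1.906,0,9)[1:])+[-.11]:
    ph=284.8+np.degrees(th)+90-360
    manip.servo_line(peg(th),q(ph),vel=.035 if th>=0 else .02); print(round(th,2),ph); st()
    if np.linalg.norm(manip.current_force())>35: print("big");break
manip.sleep(.3); st()
shot("g"); zoom("g","scene",220,150,140,115,"g2")
E
```

```text
t 17.9833 tcp [0.537  0.2216 0.085 ] F [-0.7666  0.1438 -0.4767] T [ 0.1532  0.0396 -0.0024] gap 0.011360843688985206
1.67 110.35503628294305
t 18.4417 tcp [0.5421 0.2118 0.085 ] F [ 0.6643 -0.958  -1.204 ] T [-0.0991 -0.1565 -0.0354] gap 0.011497813732155204
1.43 96.70431681395121
t 18.9 tcp [0.5445 0.2015 0.085 ] F [ 0.1088 -0.1417  0.1971] T [-0.1799 -0.1414  0.0134] gap 0.011218832773549594
1.19 83.05359734495931
t 19.3583 tcp [0.5444 0.1908 0.085 ] F [ 0.6883 -0.7632 -0.8402] T [-0.2056 -0.234  -0.0235] gap 0.011397533289002424
0.95 69.40287787596748
t 19.8167 tcp [0.5418 0.1804 0.085 ] F [ 0.6761 -1.8796 -0.2229] T [-0.3586 -0.1978 -0.0147] gap 0.011318494889835119
0.71 55.75215840697558
t 20.275 tcp [0.5369 0.1709 0.085 ] F [ 0.8074 -1.6518  0.0799] T [-0.4158 -0.1284 -0.0464] gap 0.0116202383868026
0.48 42.101438937983744
t 20.7333 tcp [0.5297 0.1629 0.085 ] F [ 0.6821 -2.1072  1.5006] T [-0.4068  0.0246 -0.0237] gap 0.011634127098297033
0.24 28.450719468991906
t 21.1917 tcp [0.5209 0.1568 0.0849] F [-1.2421 -2.3987  1.4735] T [-0.4385  0.1739 -0.0164] gap 0.011260096509379185
0.0 14.800000000000011
t 21.65 tcp [0.511  0.1529 0.085 ] F [-0.7757 -0.8995  1.82  ] T [-0.4557  0.2697  0.0015] gap 0.011521731245346337
-0.11 8.497464253560963
t 22.05 tcp [0.5077 0.1526 0.0855] F [3.7007 0.1767 0.7515] T [ 0.1091 -0.7523  0.1266] gap 0.011085115886614136
t 22.35 tcp [0.5074 0.1524 0.0855] F [4.1422 1.6632 2.8599] T [ 0.3613 -0.9773  0.1072] gap 0.011402652250851209
```

View pics/g2.png

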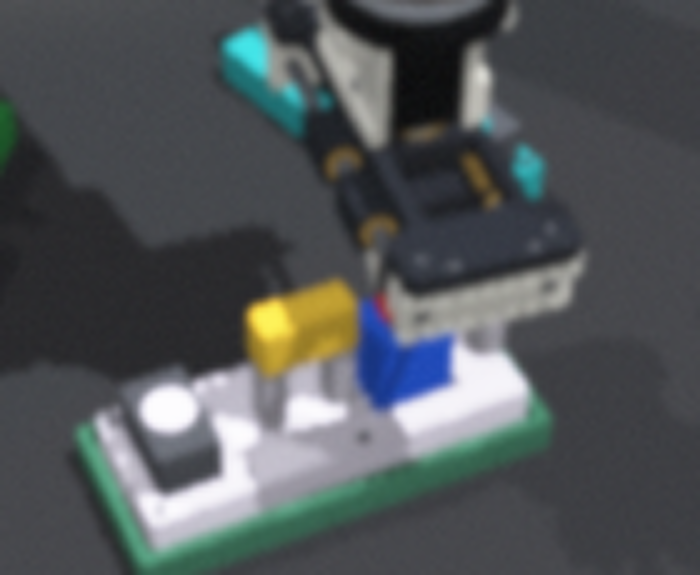

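```bash
python3 - <<'E'
from h import *
effector.open_jaws(); st()
manip.servo_line(np.r_[manip.current_tool_pos()[:2],.21],vel=.2)
manip.move_pose([.517,.33,.24],q(40)); st()
shot("i"); zoom("i","scene",220,150,140,115,"i2"); zoom("i","top",200,170,130,90,"i1")
E
```

```text
t 23.775 tcp [0.5064 0.1519 0.085 ] F [-0.7869 -0.3558 -0.1263] T [-0.0906  0.0612 -0.0367] gap 0.09186243731753753
t 25.3 tcp [0.5166 0.3292 0.2384] F [-0.6102 -0.688   0.0966] T [-0.126   0.0182 -0.0346] gap 0.09187842225720554
```

View pics/i2.png

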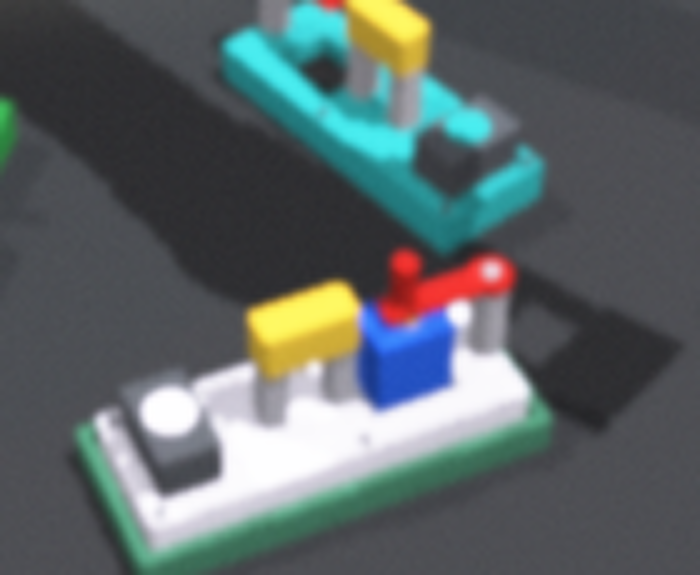

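View pics/i1.png

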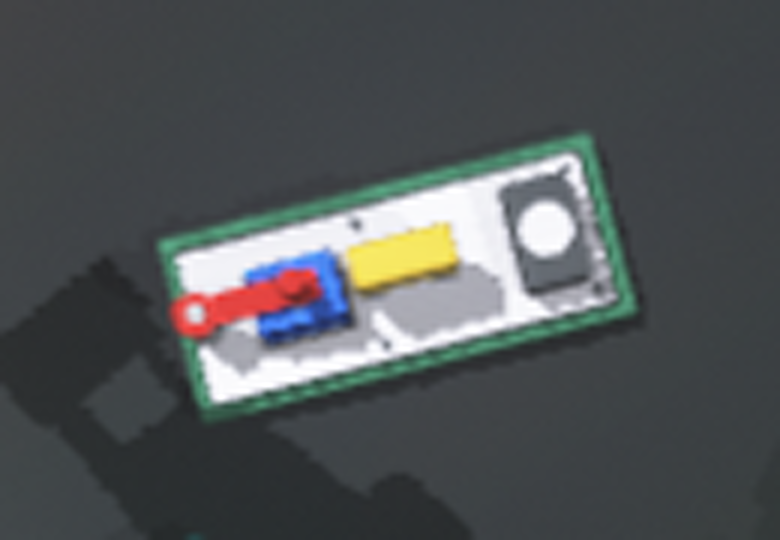

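```bash
python3 - <<'E'
from h import *
K=4
def rep(tag):
    t=cv2.imread(f"pics/top_{tag}.png"); x,y,w,h=200,170,130,90
    im=cv2.resize(t[y:y+h,x:x+w],None,fx=K,fy=K,interpolation=cv2.INTER_CUBIC); hs=cv2.cvtColor(im,cv2.COLOR_BGR2HSV).astype(int); H,S,V=hs[...,0],hs[...,1],hs[...,2]
    un=lambda c:((c.astype(np.float32)+.5)/K-.5+[x,y]).astype(np.float32)
    for nm,m,z in[("ytop",(H>20)&(H<35)&(S>120)&(V>215),.098),("white",(S<40)&(V>110),.032),("dock",((H>60)&(H<90)&(S>60)&(V>70))|((S<40)&(V>110)),.02),("weightcap",(S<40)&(V>200)&(np.arange(w*K)>85*K)[None]*(np.arange(w*K)<97*K)[None],.06),("red",((H<8)|(H>172))&(S>120),.081)]:
        r=rect3("top",un(biggest(m)),z); print(tag,nm,*r)
rep("0");rep("i")
p,e=tri((200+194.5/6-.4,170+315/6-.4),(220+491/5-.4,150+270/5-.4)); print("pivot",p,e)
p2=onz("scene",220+405/5-.4,150+260/5-.4,.107); print("pegtop scene",p2)
d=(p2-p)[:2]; print(np.linalg.norm(d),np.degrees(np.arctan2(d[1],d[0]))%360)
for x,yy in((291,278),(298,283),(305,280)): print(onz("top",200+x/6-.4,170+yy/6-.4,.107))
im=cv2.imread("pics/top_i.png")[200:235,222:262]; cv2.imwrite("pics/i3.png",cv2.resize(im,None,fx=16,fy=16,interpolation=cv2.INTER_CUBIC))
E
```

```text
[ WARN:0@0.483] global loadsave.cpp:275 findDecoder imread_('pics/top_0.png'): can't open/read file: check file path/integrity
Traceback (most recent call last):
TypeError: 'NoneType' object is not subscriptable
```

```bash
cp pics/top0.png pics/top_0.png; cat > rep.py <<'E'
from h import *
K=4
def rep(tag):
    t=cv2.imread(f"pics/top_{tag}.png"); x,y,w,h=200,170,130,90
    im=cv2.resize(t[y:y+h,x:x+w],None,fx=K,fy=K,interpolation=cv2.INTER_CUBIC); hs=cv2.cvtColor(im,cv2.COLOR_BGR2HSV).astype(int); H,S,V=hs[...,0],hs[...,1],hs[...,2]
    un=lambda c:((c.astype(np.float32)+.5)/K-.5+[x,y]).astype(np.float32)
    for nm,m,z in[("ytop",(H>20)&(H<35)&(S>120)&(V>215),.098),("white",(S<40)&(V>110),.032),("dock",((H>60)&(H<90)&(S>60)&(V>70))|((S<40)&(V>110)),.02),("red",((H<8)|(H>172))&(S>120),.081)]:
        r=rect3("top",un(biggest(m)),z); print(tag,nm,*r)
E
python3 - <<'E'
from rep import *
rep("0");rep("i")
p,e=tri((200+194.5/6-.4,170+315/6-.4),(220+491/5-.4,150+270/5-.4)); print("pivot",p,e)
p2=onz("scene",220+405/5-.4,150+260/5-.4,.107); print("pegtop scene",p2)
d=(p2-p)[:2]; print(np.linalg.norm(d),np.degrees(np.arctan2(d[1],d[0]))%360)
for x,yy in((291,278),(298,283),(305,280)): print(onz("top",200+x/6-.4,170+yy/6-.4,.107))
im=cv2.imread("pics/top_i.png")[200:235,222:262]; cv2.imwrite("pics/i3.png",cv2.resize(im,None,fx=16,fy=16,interpolation=cv2.INTER_CUBIC))
E
```

```text
0 ytop [0.5243 0.1045 0.098 ] 45.55068271760352 17.68957449591452 104.84683495040528
0 white [0.5223 0.1093 0.032 ] 194.2373757597989 74.2979213943064 104.76002763080089
0 dock [0.5228 0.1093 0.02  ] 212.22504913002984 91.19671832453464 104.75491505557166
0 red [0.5183 0.2112 0.081 ] 67.42656885555536 20.60590027195354 37.59414235557088
i ytop [0.5222 0.1054 0.098 ] 45.61967755814085 17.518207998929697 104.84375837398827
i white [0.521  0.1096 0.032 ] 194.42335529125629 74.39204080625613 105.06541102818043
i dock [0.523  0.1093 0.02  ] 212.20767964498947 91.34945094663837 104.74339342285249
i red [0.504  0.1754 0.081 ] 65.87666314532738 19.546947371426086 109.0084243206381
pivot [0.4968 0.1961 0.0823] 0.0015829667762425192
pegtop scene [0.5078 0.1516 0.107 ]
0.045815406433553016 283.8734681332949
[0.5106 0.1528 0.107 ]
[0.5084 0.1498 0.107 ]
[0.5097 0.1467 0.107 ]
```

View pics/i3.png

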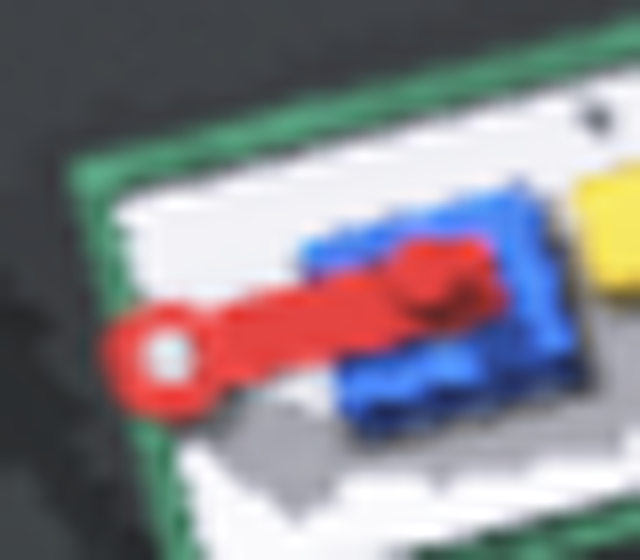

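```bash
sed -i 's/^YAW=.*/YAW=105.1; O=np.array([.5221,.1048])/' h.py; python3 - <<'E'
from h import *
p=peg(0,.0775); print(p)
manip.move_pose(np.r_[p[:2],.17],q(15.1)); manip.servo_line(p,vel=.12); manip.sleep(.1); st()
effector.close(15); manip.sleep(.2); st()
for d in(.003,.006):
    w=sw(.05,d,.0775); manip.servo_line(w,vel=.015); manip.sleep(.2); print(w); st()
effector.open_jaws()
manip.servo_line(np.r_[manip.current_tool_pos()[:2],.21],vel=.2)
manip.move_pose([.517,.33,.24],q(40)); st()
shot("j"); zoom("j","scene",220,150,140,115,"j2"); zoom("j","top",200,170,130,90,"j1")
from rep import rep
rep("j")
E
```

```text
[0.5091 0.1531 0.0855]
t 27.1333 tcp [0.5099 0.1535 0.0864] F [0.1511 0.5925 0.3799] T [-0.1082  0.0186 -0.0177] gap 0.09188088832289633
t 28.55 tcp [0.509  0.153  0.0855] F [-0.7058 -0.6498 -0.2552] T [-0.1189  0.0529 -0.0151] gap 0.011592978963352518
[0.5062 0.1523 0.0855]
t 29.1 tcp [0.5073 0.1525 0.086 ] F [4.349  1.3657 1.7394] T [ 0.1465 -1.1646  0.003 ] gap 0.011116258757377054
[0.5033 0.1515 0.0855]
t 29.65 tcp [0.5057 0.152  0.0866] F [7.0366 1.3936 2.3726] T [ 0.2273 -1.6349 -0.042 ] gap 0.011199369494238389
t 32.5083 tcp [0.5167 0.3288 0.2384] F [-0.2266 -0.6245 -0.0111] T [-0.1053 -0.0218 -0.0095] gap 0.09170474054453266
j ytop [0.5222 0.105  0.098 ] 45.44375639594429 17.55049672492225 104.55403517436453
j white [0.5209 0.1096 0.032 ] 194.25571233481293 74.36192007952734 104.9705416586123
j dock [0.5229 0.1094 0.02  ] 212.36855146970245 91.22622430233216 104.79295276873528
j red [0.5024 0.1749 0.081 ] 66.43466197230202 19.95414799928824 103.19638988182865
```

View pics/j2.png

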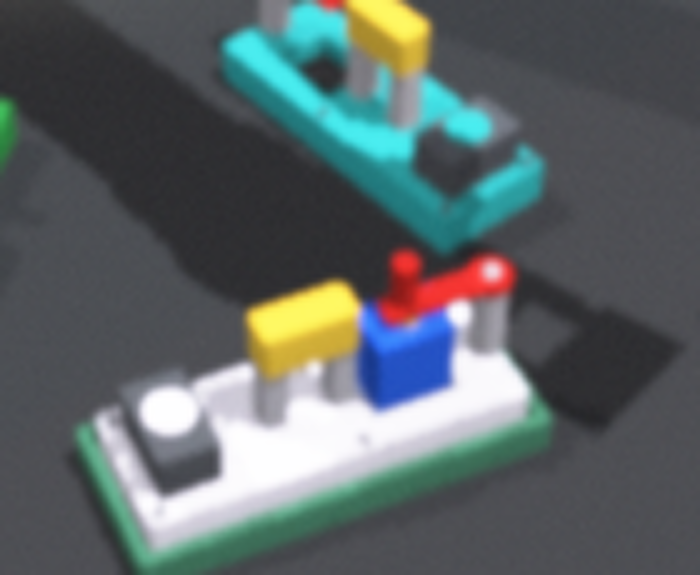

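View pics/j1.png

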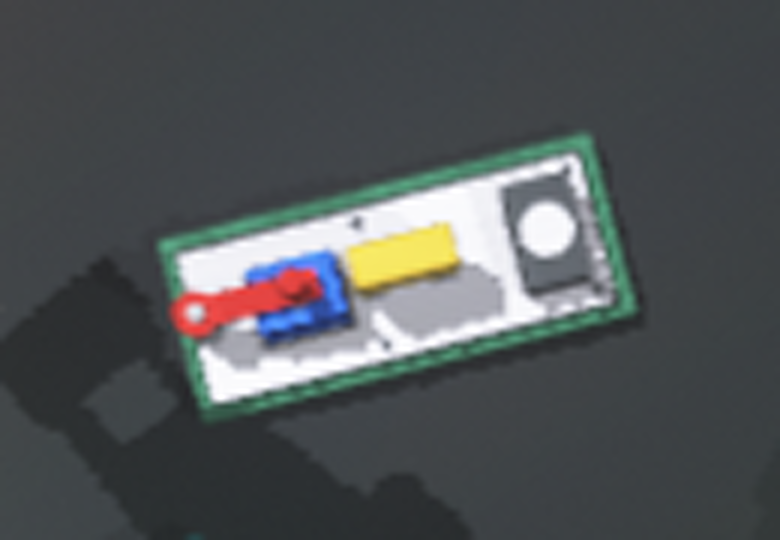

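```bash
python3 - <<'E'
from h import *
G=manip.grip_depth
p=np.array([.5232,.1047,.008+.076-G]); Q=q(14.8)
manip.move_pose([*p[:2],.19],Q); manip.servo_line(p,vel=.12); manip.sleep(.1); st()
effector.close(55); manip.sleep(.2); st()
manip.servo_line(p+[0,0,.015],vel=.03); manip.sleep(.2); st()
shot("k"); zoom("k","scene",220,150,140,115,"k2")
E
```

```text
t 34.8167 tcp [0.5239 0.1049 0.066 ] F [-0.0606 -0.3134  0.0965] T [-0.1094  0.0239  0.0345] gap 0.0916694794836869
t 36.1333 tcp [0.5225 0.1045 0.065 ] F [-2.5487 -0.7648  0.7619] T [-0.2422  0.6733 -0.0172] gap 0.019537629053801433
t 36.9833 tcp [0.523  0.1047 0.08  ] F [ 0.1244 -0.9901 -5.6221] T [-0.018  -0.0088 -0.0051] gap 0.01987327227063917
```

View pics/k2.png

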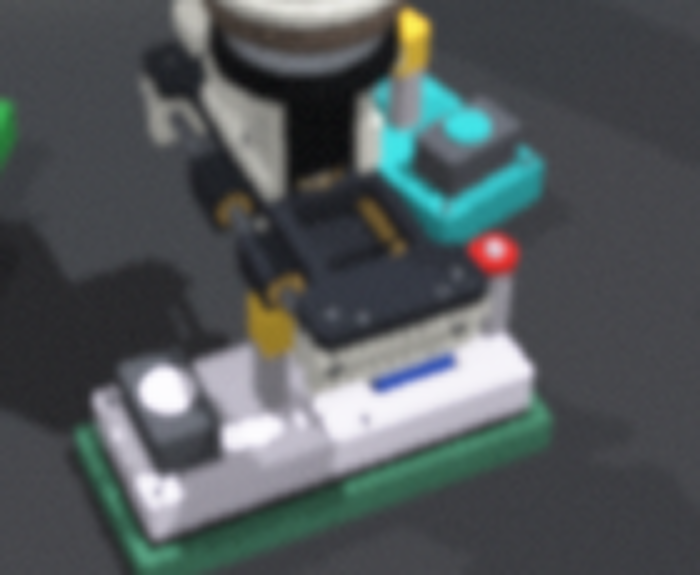

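```bash
python3 - <<'E'
from h import *
G=manip.grip_depth
p=np.array([.5232,.1047,.008+.076-G])
manip.servo_line(p+[0,0,.125],vel=.07); manip.sleep(.8); st(); print(manip.current_tcp_rot(),np.abs(manip.current_joint_velocities()).max())
shot("l"); zoom("l","scene",200,90,180,150,"l2"); zoom("l","top",180,150,160,120,"l1")
E
```

```text
t 39.6083 tcp [0.5232 0.1047 0.1902] F [-0.0901 -0.4337 -5.3181] T [-0.1018  0.0286  0.0355] gap 0.019581762023475526
[ 0.9917  0.1288 -0.      0.    ] 0.001792818977372186
```

View pics/l2.png

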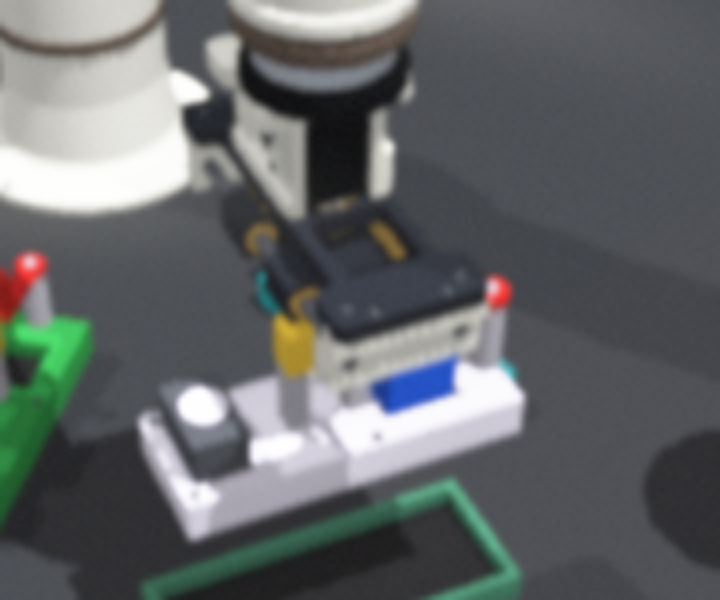

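View pics/top_l.png

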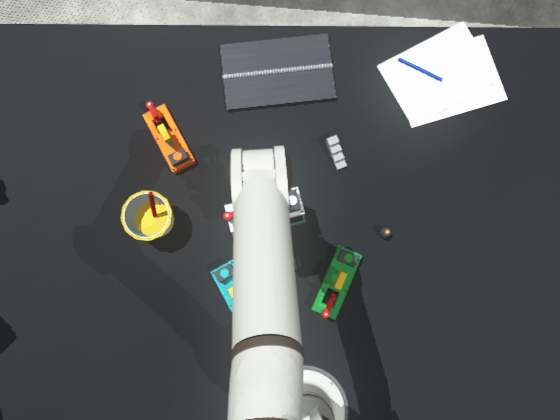

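```bash
python3 - <<'E'
import h; from h import *
h.O=np.array([.5232,.1047]); h.YAW=104.8
for x,z in((-.09,0),(.1,0),(-.09,.024),(.1,.024),(.095,.073)):
    w=h.sw(x,-.035 if x!=.095 else 0,z+.125); print(x,z,(proj("scene",w)-[200,90]+.5)*4)
E
```

```text
-0.09 0 [192.9028 540.7224]
0.1 0 [521.821  431.3753]
-0.09 0.024 [189.8262 508.2603]
0.1 0.024 [525.8551 398.6994]
0.095 0.073 [492.3149 290.4834]
```

```bash
python3 - <<'E'
from h import *
manip.sleep(.3); st(); manip.hand_in()
E
```

```text
t 40.0083 tcp [0.5232 0.1047 0.1902] F [-0.2138 -0.6384 -4.8669] T [-0.15   -0.0102 -0.02  ] gap 0.019962467909958367
the job is handed in; nothing more can be done
```

The probe is seated, the lever is shut over it, and the job was handed in at 40 s with the sled held by its handle, its underside about 13 cm above the table. The hand-in gives no verdict, so this rests on my own checks.

- **Probe:** it went into the pocket with no jamming force. After release, the two camera views put the top of the probe at 72.4 mm; fully seated would be 72 mm.
- **Lever:** I pinched the peg and swung it shut. The sled slid about 2 mm in its dock during that, so I pushed a second time, 6 mm past shut. The force rose to about 7 N and the peg did not move in the images. Its measured direction agrees with fully shut to about 1–2°, which is as finely as I could measure it.
- **Lift:** the finger gap is 20 mm, matching the handle. The vertical load was between 4.9 and 5.6 N, a little below the nominal 5.9 N for the loaded sled. The arm was still, and the sled's lower edge is within about 1 px of where a level sled would appear.
- **Other objects:** the spare probe, the step block and the tub look unmoved in the final top picture.

Once the sled was lifted, the gripper hid the lever's free end from both cameras. I last saw the lever shut just before gripping the handle.

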